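Grease the sprocket-end bearing of a conveyor jackshaft

TASK

Before the jackshaft is packed, grease the bearing at its sprocket end, and only that one: take the push-type grease gun out of its stand and press its coupler squarely onto that bearing's tilted grease nipple until it snaps on. Then keep leaning on the gun, in line with the nipple, until the sprung nozzle tube has slid at least three quarters of its stroke into the barrel. Finish like that, still holding the gun pressed home on the nipple with the spring compressed; leave the other things on the bench alone.

Things in the scene. Friction and masses are not known exactly. Their poses are not given: they have to be found in the camera images.
- jackshaft: Heavy jackshaft, does not shift: dark steel base plate 170 x 200 x 12 mm, 25 mm shaft along y (axis 48.5 mm above the bench) in two equal grey pillow-block bearings (68 mm round housings) at y = +65 mm (sprocket end) and -65 mm (free end). Dark sprocket, 74 mm across, overhangs at y = +110 mm; shaft from -115 to +147. Origin: centre of the plate's underside, z up. Both nipples lean to -x.
- drive_nipple: Brass grease nipple of the sprocket-end bearing, the one to grease: ball head 12 mm in diameter on a 6 mm neck over a 15 mm hexagon whose top is 14.5 mm below the ball's centre. Origin at the ball's centre, 54.5 mm from the shaft axis, 93 mm above the bench; z points outward along the nipple, leaning 35 degrees from vertical towards the jackshaft's -x.
- free_nipple: The same kind of nipple on the free-end bearing (away from the sprocket), 130 mm from the other along the shaft; not to be greased. Origin and axes as for the other nipple.
- stand: Grey sheet-steel stand fixed to the bench, base plate 110 x 100 x 6 mm, with an upright collar (inside diameter 40, outside 47 mm, from 75 to 100 mm above the bench) on a shelf with a 30 mm hole. The gun stands in it nose down; it comes out straight up. Origin at the centre of its underside, z up.
- gun: Push-type grease gun, 0.4 kg, round: aluminium barrel 36 mm in diameter, 100 mm long, black end cap. Origin: centre of the barrel's front end; z along the barrel to the end cap (top at +100 mm). In the stand: upright, origin 75 mm above the bench, lowest 25 mm of barrel inside the collar. In front of the barrel 30 mm of 10 mm nozzle tube, then the coupler, a 25 mm steel sleeve 34.5 mm long.
- nozzle (a joint): How far nozzle tube and coupler are pushed into the barrel: 0 m (out, at rest) to 0.018 m (fully in); 0.0135 is three quarters. Its spring is preloaded: it starts to move at about 12 N and needs about 17 N at 0.018.
- coupler_mouth (a point): Centre of the coupler's open end (bore 20 mm), 64.5 mm in front of the barrel's front end when the nozzle is out; axes as the gun's (z from the mouth towards the end cap).
- coupler_pocket (a point): Point on the coupler's axis 11.5 mm inside the mouth, where the ball's centre lies once snapped on; axes as the gun's. Three sprung jaws in the mouth meet the ball when this point is still 12 mm short of the ball's centre; about 8 N drives them over the ball, before the nozzle spring gives. Then the ball bottoms in the pocket and the jaws resist pulling off (about 8 N).
- tape_roll: Bystander: roll of clear packing tape lying flat, 100 mm in diameter, 48 mm high. Origin at the centre of its underside.
- mallet: Bystander: rubber mallet lying on the bench, black head 64 mm in diameter and 90 mm long, wooden handle 230 mm. Origin on the bench near the middle of the handle, head towards +x.
- parts_bin: Bystander: open red plastic bin 200 x 130 x 75 mm. Origin at the centre of its underside.
- marker: Bystander: black marker pen 140 mm long, lying. Origin under its middle.

How it is judged (in metres and radians):
On the way, in this order (a step that is already met when the one before it is completed fails the run):
1. the gun is lifted out of its stand in the gripper: the coupler's mouth is above the collar (z of coupler_mouth in the frame of stand above 0.101 m and contact force between the fingers and gun above 1 N).
2. the coupler has snapped squarely onto the sprocket-end nipple: the ball is in its pocket (within 4 mm) and the axes agree within 10 degrees (distance between coupler_pocket and drive_nipple below 0.004 m and angle between the z axis of coupler_pocket and the z axis of drive_nipple, either way round below 0.175 rad).
At the end, for the whole second after the job is handed in: The gripper holds the gun still, out of its stand; the coupler is snapped on the sprocket-end nipple (ball centre within 4 mm of the pocket point, axes within 10 degrees), the nozzle is pushed in by at least 13.3 of its 18 mm, and the gun bears on the nipple with more than 8 N (all of step 2 and value of joint nozzle above 0.0133 m and contact force between gun and drive_nipple above 8 N and contact force between the fingers and gun above 5 N and contact force between gun and stand below 0.1 N and linear speed of gun below 0.02 m/s); the arm keeps its last pose, push and grip.
It fails at once if the gun is pressed on the nipple of the other bearing (contact force between gun and free_nipple above 3 N).
It fails at once if a bystander (tape roll, mallet, bin or marker) is moved by more than 30 mm (distance of any of tape_roll, mallet, parts_bin, marker from where it was at the start of the episode above 0.03 m).
It also fails if it takes over 45 s, if anything falls off the work surface, if the arm or the gripper's body presses on something with over 40 N, if the wrist force passes 120 N, or if a joint passes its speed limit or range.

ROBOT

A 7-joint arm with a two-finger parallel gripper is mounted at the origin on the work surface. World frame = base frame: x ahead of the robot, y to its left, z up, the work surface at z = 0. Lengths are in m, angles in degrees, forces in N, time in s.
With the tool pointing down it reaches from about 0.35 to 0.9 m from the base axis. Payload 7.2 kg.
Tool frame: the origin (TCP) lies midway between the tips of the shut fingers; the grasp point (between the pads) lies 19 mm behind it; z points along the fingers, y is the line along which they close (so a half turn about z gives the same grasp; the last joint's range is limited). The gripper opens to 88 mm and grips with 3 to 60 N. Pads are 20 mm wide; open, the fingers measure 115 mm over their backs; the gripper's body (75 mm by 178 mm) begins 61 mm behind the grasp point.
Start: joints at [64.045, 23.554, -0.728, 91.456, 0.321, 64.991, -4.71], TCP at [0.235, -0.579, 0.223] pointing down, gripper open.
Joint ranges: [-169.25, 169.25], [-16.82, 113.86], [-84.01, 82.57], [7.8, 145.47], [-59.2, 239.2], [7.22, 106.19], [-163.78, 163.78]. Speed limits (degrees/s): [136.94, 136.94, 172.46, 172.46, 180, 180, 180].

INTERFACE

Orientations are given as [roll, pitch, yaw] about the fixed x, y, z axes, in that order (R = Rz(yaw) Ry(pitch) Rx(roll)).
In Python, from bench import robot gives the robot as it stands. Calls block until the motion is done:
- robot.move_pose(position, orientation): joint-space move of the TCP to a pose.
- robot.line_to(position, frame=None, vel=0.15): straight line of the TCP; frame=None keeps the orientation; vel is the mean speed in m/s.
- robot.movej(angles): joint-space move.
- robot.release() and robot.close(): open the fingers fully, or close them until they stop; the grip force is fixed at half the most.
- robot.dwell(seconds).
- robot.ik(position, orientation): joint angles nearest the present ones, or None.
- robot.read_state(): the state.
- robot.read_camera(name): name is "side" or "top"; returns (picture, depth): 480x640x3 uint8, red, green, blue; 480x640 float32, m along the optical axis (not along the pixel's ray), 0 where there is no reading.
- robot.camera_model(name): a dict with "vertical_fov" (degrees; the focal length in pixels is half the picture's height over the tangent of half this angle, whatever the lens; pixels are square), "cx", "cy" (the principal point, pixels), "k1" (the pictures are not rectified: a ray, as slopes to the right and down, at radius r is drawn at 1 + k1 r^2 times it, then the intrinsics apply), "R" (3x3) and "t" (3): a world point X has camera coordinates R X + t. Camera axes: x right, y down, z forward; pixel columns grow to the right and rows downward; lengths in m; the calibration is good to about 2 mm. A picture is of the moment at which its call begins. camera_model takes no time and is no camera call.
A pose or a line that the arm cannot do raises robot.IKError and nothing moves.
- robot.hand_in(): hands the job in; it is judged then, once.
Trained networks look in the newest picture that a camera, given by its name, has taken for a name from the list of things; names that differ only in an ending like _2 or _b are one class to them, and where a whole thing is asked for, a point or a joint stands for the part that bears it (a point fixed in the world has none). Each returns a list of dicts, best first, with "conf" (0 to 1); they miss things now and then, are a little off and sometimes report something else, mostly with a low value. They report only what shows in the picture. A call takes as long as a camera call.
- robot.search_frame(camera, name): "xyz" ([x, y, z] in m, in world coordinates, good to about 4 mm: the middle of the surface that is visible of it).
- robot.spot_point(camera, name): "xyz" ([x, y, z] in m, in world coordinates, good to about 4 mm: a listed point, or the origin of a listed thing).
The state is a dict: "time_s": time; "joints": joint angles; "joint_vel": joint speeds; "joint_efforts": joint torques, N m; "ee_pos": TCP position; "orientation": TCP orientation; "contact_force": force on the tool from outside, world axes, zero at the start; "torque": the same for the moment, N m; "width": opening from 0.0 (shut) to 1.0 (fully open); "gripper_force": force on a finger pad.
Only numpy, scipy, OpenCV 4.12 (cv2) and the standard library are available. Lean on these libraries where they do the work, as an engineer would, in place of code of your own. Each camera call takes 0.05 s, during which the arm holds its last target. There are 200 camera calls.

## Working session

There is one attempt and no reset: what is moved stays moved. The work goes in short steps, each a Python script; the robot and the scene stay as the last script left them, time stands still between calls to the robot, and variables do not carry over. Pictures are saved under pics/ and viewed, at most 10 in all, crops included, and the job is handed in when it is done.

```bash
mkdir -p pics; ls; python3 - <<'E'
from bench import robot
import cv2,numpy as np
for c in("side","top"):
    p,d=robot.read_camera(c); cv2.imwrite(f"pics/{c}0.png",p[:,:,::-1]); np.savez(f"{c}0.npz",p=p,d=d)
    m=robot.camera_model(c); print(c,m)
    for n in["jackshaft","drive_nipple","free_nipple","stand","gun","coupler_mouth"]:
        print(n,[(np.round(r["xyz"],4).tolist(),round(r["conf"],2)) for r in robot.spot_point(c,n)])
print(robot.read_state())
E
```

```text
bench.py
pics
side {'vertical_fov': 46.275716645040525, 'cx': 327.7736272573372, 'cy': 243.3584467142138, 'k1': -0.00901451162007516, 'R': array([[ 0.98028177, -0.19707157,  0.01450715],
       [-0.13603559, -0.72627551, -0.67380873],
       [ 0.14332473,  0.65854892, -0.73876339]]), 't': array([-0.46300972,  0.12987365,  1.80693608])}
jackshaft [([0.5493, 0.1728, -0.0028], 0.63)]
drive_nipple [([0.5117, 0.2307, 0.0931], 0.49)]
free_nipple [([0.5128, 0.23, 0.0921], 0.7), ([0.5244, 0.0987, 0.0917], 0.52), ([0.597, -0.1696, -0.0011], 0.5)]
stand [([0.5943, -0.1715, -0.0011], 0.97)]
gun [([0.5974, -0.1694, 0.0809], 0.78)]
coupler_mouth [([0.4921, -0.5467, 0.0041], 0.74)]
top {'vertical_fov': 53.66556735185427, 'cx': 310.6382419063007, 'cy': 241.68417698537112, 'k1': -0.003018419919103244, 'R': array([[ 0.01249939, -0.99981515,  0.0146095 ],
       [-0.98372156, -0.01491494, -0.17907942],
       [ 0.17926421, -0.0121333 , -0.98372614]]), 't': array([-0.01216096,  0.46248203,  1.15638559])}
jackshaft [([0.5524, 0.171, -0.0022], 0.56)]
drive_nipple [([0.5126, 0.2353, 0.0907], 0.6)]
free_nipple [([0.5281, 0.1005, 0.0934], 0.59)]
stand [([0.5944, -0.1703, -0.0016], 0.75)]
gun [([0.5957, -0.1707, 0.074], 0.83)]
coupler_mouth []
{'time_s': 0.7, 'joints': array([64.04437306, 23.55365779, -0.72794987, 91.45692186,  0.32209741,
       64.99109237, -4.70931681]), 'joint_vel': array([-0.00637506, -0.0628765 ,  0.11057833, -0.04725177, -0.02084916,
        0.0083584 ,  0.10911117]), 'joint_efforts': array([-5.44480190e-05, -5.87572110e+01,  6.40064087e-01, -2.91336769e+01,
       -5.39654307e-02,  1.02066260e-02,  2.24137978e-05]), 'ee_pos': array([ 0.23459533, -0.57928824,  0.22265039]), 'orientation': array([1.79999552e+02, 9.77511192e-04, 2.20497864e+01]), 'contact_force': array([ 0.17624927, -1.09710818, -0.07794959]), 'torque': array([0.07426059, 0.00076115, 0.06363854]), 'gripper_force': 0.0, 'width': 0.9987935104894721}
```

View pics/top0.png

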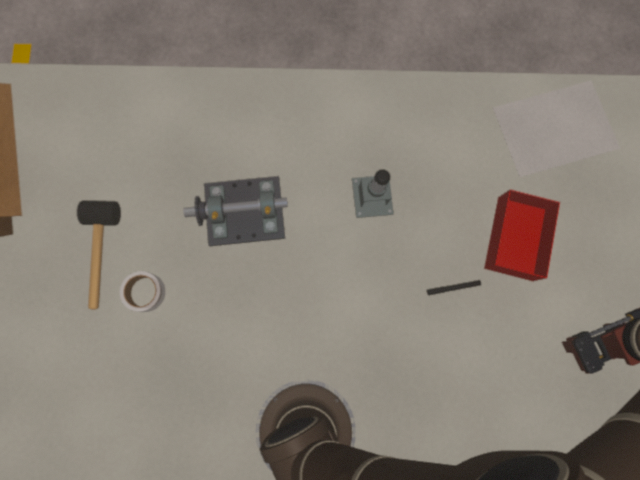

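View pics/side0.png

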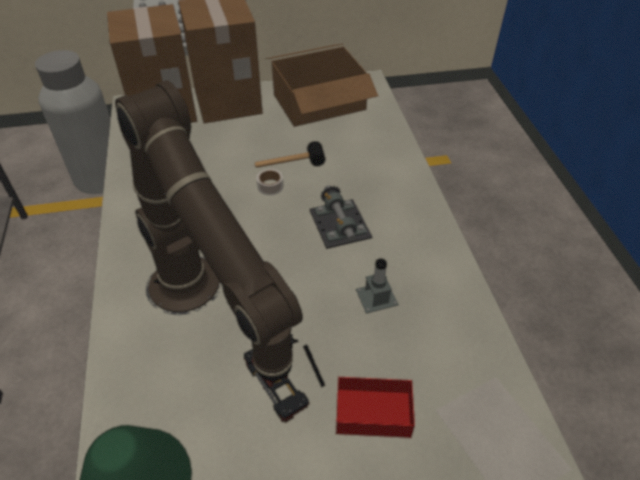

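Top view: the sprocket is at (200,211) on the left (+y), so the target nipple is the brass spot near (214,215) and the free one is near (268,211). The gun stands at (380,180). The side view agrees: sprocket at (331,193), gun at (379,280). Next I zoom in and average the detections.

```bash
cat > h.py <<'E'
from bench import robot
import cv2,numpy as np
from scipy.spatial.transform import Rotation as Ro
def K(m):
    f=240/np.tan(np.radians(m["vertical_fov"]/2)); return np.array([[f,0,m["cx"]],[0,f,m["cy"]],[0,0,1.]]),np.array([m["k1"],0,0,0.])
def proj(c,X):
    m=robot.camera_model(c); k,d=K(m)
    return cv2.projectPoints(np.atleast_2d(X).astype(float),cv2.Rodrigues(m["R"])[0],m["t"],k,d)[0][:,0]
def atz(c,uv,z):   # pixel -> world point at height z
    m=robot.camera_model(c); k,d=K(m)
    r=np.append(cv2.undistortPoints(np.array([[uv]],float),k,d)[0,0],1)@m["R"]; o=-m["R"].T@m["t"]
    return o+r*(z-o[2])/r[2]
def crop(c,u,v,w=60,s=5,p=None):
    if p is None: p=robot.read_camera(c)[0]
    u,v=int(u),int(v)
    return cv2.resize(p[v-w*3//8:v+w*3//8,u-w//2:u+w//2,::-1],None,fx=s,fy=s,interpolation=cv2.INTER_CUBIC)
E
python3 - <<'E'
from h import *
A={}
for i in range(5):
  for c in("side","top"):
    p,d=robot.read_camera(c)
    for n in["jackshaft","drive_nipple","free_nipple","stand","gun"]:
        for r in robot.spot_point(c,n)[:3]: A.setdefault((n,c),[]).append(np.append(r["xyz"],r["conf"]))
for k,v in A.items(): print(k,np.round(v,4).tolist())
P={c:np.load(c+"0.npz")["p"] for c in("side","top")}
t=P["top"];s=P["side"]
cv2.imwrite("pics/z.png",np.vstack([np.hstack([crop("top",238,211,130,3,t),crop("side",340,217,130,3,s)]),np.hstack([crop("top",376,190,130,3,t),crop("side",378,284,130,3,s)])]))
print(proj("top",[[.5125,.233,.093],[.526,.1,.093],[.595,-.17,.175]]),proj("side",[[.5125,.233,.093],[.526,.1,.093],[.595,-.17,.175]]))
E
```

```text
('jackshaft', 'side') [[0.5485, 0.1731, 0.0009, 0.74], [0.5463, 0.1725, -0.0002, 0.78], [0.5476, 0.1706, -0.0018, 0.6], [0.5478, 0.1696, -0.0005, 0.81], [0.4274, 0.5374, -0.0061, 0.31], [0.3324, 0.4118, 0.0025, 0.2], [0.5477, 0.171, -0.0042, 0.79]]
('drive_nipple', 'side') [[0.514, 0.2316, 0.0881, 0.52], [0.3509, -0.374, 0.0038, 0.19], [0.5119, 0.2304, 0.0925, 0.54], [0.5129, 0.2312, 0.0901, 0.44], [0.5116, 0.2316, 0.0905, 0.54], [0.514, 0.23, 0.0913, 0.37]]
('free_nipple', 'side') [[0.526, 0.0999, 0.0903, 0.38], [0.5264, 0.0988, 0.0916, 0.34], [0.526, 0.0998, 0.0894, 0.52], [0.549, 0.1752, -0.0024, 0.23], [0.5272, 0.0978, 0.0908, 0.55], [0.5236, 0.1007, 0.0887, 0.49]]
('stand', 'side') [[0.5953, -0.1689, 0.0007, 0.66], [0.5974, -0.17, 0.0013, 0.73], [0.5952, -0.167, -0.0044, 0.81], [0.5937, -0.1691, -0.0022, 0.85], [0.5935, -0.1686, -0.0023, 0.7]]
('gun', 'side') [[0.5971, -0.1708, 0.0805, 0.74], [0.5934, -0.1698, -0.0024, 0.21], [0.5229, 0.1003, 0.0928, 0.68], [0.5979, -0.1714, 0.0761, 0.6], [0.5991, -0.1694, 0.0771, 0.74], [0.5963, -0.172, 0.0777, 0.84], [0.5481, 0.1711, 0.0022, 0
[... 521 characters left out ...]
0.55], [0.5286, 0.1009, 0.0954, 0.5], [0.5274, 0.1023, 0.0945, 0.46], [0.5269, 0.1008, 0.0919, 0.36], [0.5268, 0.1039, 0.0956, 0.41]]
('stand', 'top') [[0.5957, -0.1708, 0.0003, 0.81], [0.596, -0.1714, 0.0019, 0.74], [0.5969, -0.1681, 0.0008, 0.8], [0.5926, -0.1718, 0.0027, 0.6], [0.5974, -0.1675, 0.0018, 0.57]]
('gun', 'top') [[0.5947, -0.1699, 0.0712, 0.81], [0.5941, -0.1692, 0.0716, 0.62], [0.5934, -0.167, -0.0005, 0.2], [0.5952, -0.1696, 0.0713, 0.75], [0.5943, -0.1702, 0.0702, 0.91], [0.5955, -0.17, 0.0713, 0.58]]
[[213.06374128 216.2765802 ]
 [267.94346899 211.73432718]
 [383.47008002 175.86885739]] [[326.2921643  194.28021616]
 [338.01150611 220.35706949]
 [380.93987695 261.89118274]]
```

View pics/z.png

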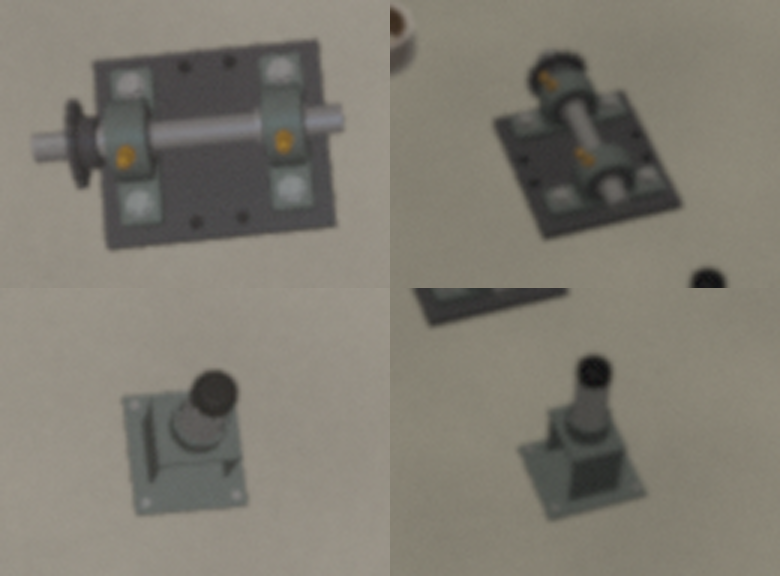

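```bash
cat > plan.py <<'E'
from h import *
D=np.array([.5136,.2320,.093]); F=np.array([.5268,.1008,.093])
yaw=np.arctan2(-(D-F)[0],(D-F)[1])
n=np.array([-np.sin(np.radians(35))*np.cos(yaw),-np.sin(np.radians(35))*np.sin(yaw),np.cos(np.radians(35))])
sh=np.array([-np.sin(yaw),np.cos(yaw),0])
G=np.array([.5956,-.170,0])
def ori(z,y):
    R=np.c_[np.cross(y,z),y,z]; return Ro.from_matrix(R).as_euler("xyz",degrees=True)
E
python3 - <<'E'
from plan import *
from scipy.optimize import least_squares
tc=(np.array([(94,62),(318,40),(336,226),(108,248)])/3+[173,163])  # TL,TR,BR,BL
sc=((np.array([(495,120),(622,92),(682,207),(545,240)])-[390,0])/3+[275+.0,169])
# world corners: TL=(+x,+y) TR=(+x,-y) BR=(-x,-y) BL=(-x,+y)
L=np.array([(.085,.1),(.085,-.1),(-.085,-.1),(-.085,.1)])
def W(q,L,z): c,s=np.cos(q[2]),np.sin(q[2]); return np.c_[L@np.array([[c,s],[-s,c]])+q[:2],np.full(len(L),z)]
for nm,w in(("top",(1,0)),("side",(0,1)),("both",(1,1))):
    f=lambda q:np.r_[w[0]*(proj("top",W(q,L,.012))-tc).ravel(),w[1]*(proj("side",W(q,L[[3,0,1,2]],.012))-sc).ravel()]
    r=least_squares(f,[.55,.171,.1],x_scale=[.01,.01,.1],diff_step=1e-4); print(nm,r.x,np.degrees(r.x[2]),r.cost, W(r.x,np.array([[-.0313,.065],[-.0313,-.065]]),.093))
print(np.degrees(yaw),n)
for s in(sh,-sh,np.cross(sh,n),-np.cross(sh,n)):
    for d in(.085,.07,.145,.25): 
        q=robot.ik(D+n*d,ori(-n,s)); print(d,None if q is None else np.round(q,1))
for a in(0,90,180,-90):
    y=np.array([np.cos(np.radians(a)),np.sin(np.radians(a)),0])
    for z in (.107,.35):
        q=robot.ik([G[0],G[1],z],ori(np.array([0,0,-1.]),y)); print("g",a,z,None if q is None else np.round(q,1))
E
```

```text
top [0.54807447 0.16813298 0.11810663] 6.767011672425764 1.0272094343915081 [[0.50933343 0.228992   0.093     ]
 [0.52465162 0.09989765 0.093     ]]
side [0.54981611 0.1625968  0.1204142 ] 6.899225263110162 1.37126098927532 [[0.51093473 0.22336627 0.093     ]
 [0.52655077 0.09430761 0.093     ]]
both [0.5488639  0.16683434 0.11893715] 6.814596882629046 4.944351710038182 [[0.51007232 0.22766117 0.093     ]
 [0.52549772 0.09857958 0.093     ]]
5.7451815905953305 [-0.57069533 -0.05741752  0.81915204]
0.085 [ 18.6  18.9 -72.8 133.6  78.9  41.9 -17. ]
0.07 [-26.5   9.1 -20.7 135.5  74.3  26.1 -16.6]
0.145 [  0.8  -0.7 -49.5 134.   51.4  29.4   4.9]
0.25 [-44.2 -15.6 -12.7 132.5  34.1  44.8  17.8]
0.085 [ 17.   17.6 -70.5 133.6  78.3  40.4 163.3]
0.07 [ 16.2  21.4 -70.4 133.5  82.4  43.  160.5]
0.145 None
0.25 [ -44.2  -15.6  -12.7  132.5   34.1   44.8 -162.2]
0.085 [ -23.6    7.1  -24.4  135.4   69.8   27.  -102.6]
0.07 [ -34.1    8.5  -12.6  135.9   73.4   24.7 -106.2]
0.145 [ 1.620e+01  1.000e-01 -6.420e+01  1.335e+02  5.210e+01  2.930e+01
 -8.490e+01]
0.25 [-44.2 -15.6 -12.7 132.5  34.1  44.8 -72.2]
0.085 [ 17.   17.6 -70.5 133.6  78.3  40.4  73.3]
0.07 [-12.2  10.9 -36.2 134.7  76.2  29.2  72.5]
0.145 [-25.5  -1.8 -24.5 135.2  51.1  30.   94. ]
0.25 [-44.2 -15.6 -12.7 132.5  34.1  44.8 107.8]
g 0 0.107 [ 31.   32.5 -27.5  97.5  17.8  54.4  -3.3]
g 0 0.35 [ 30.6  21.2 -27.1  79.9   9.6  81.2   3.6]
g 90 0.107 [ 37.8  34.9 -37.7  97.   24.8  56.7  81.1]
g 90 0.35 [ 38.8  23.5 -39.8  79.4  14.9  82.4  89.4]
g 180 0.107 [   4.9   29.7    9.1   99.4   -5.8   51.3 -163.6]
g 180 0.35 [ -32.5   32.3   72.2   84.2  -30.7   85.5 -140.7]
g -90 0.107 [ 18.7  30.1 -10.   98.4   6.4  52.1 -83.9]
g -90 0.35 [ 21.1  19.6 -13.5  80.6   4.5  80.3 -82.4]
```

```bash
cat > blob.py <<'E'
from plan import *
from scipy.optimize import least_squares
rng=np.random.default_rng(0)
def cloud(P):  # sample nipple: ball r6, neck r3, hex r7.5 from -14.5 to -21
    v=rng.normal(size=(400,3)); b=v/np.linalg.norm(v,axis=1)[:,None]*.006
    a=rng.uniform(0,6.283,400); z=rng.uniform(-.020,-.0145,400)
    e=np.cross(n,sh); h=n*z[:,None]+.0075*(np.cos(a)[:,None]*sh+np.sin(a)[:,None]*e)
    return P+b,P+h
def cen(c,P,S=8):
    m=np.zeros((480,640),np.uint8); u0=proj(c,P[None])[0]-20; M=np.zeros((40*S,40*S),np.uint8)
    for q in cloud(P): cv2.fillConvexPoly(M,cv2.convexHull(((proj(c,q)-u0)*S).astype(np.int32)),1)
    y,x=np.nonzero(M); return u0+np.array([x.mean(),y.mean()])/S
def brass(c,P,p):
    u,v=proj(c,P[None])[0].astype(int); h=p[v-12:v+13,u-12:u+13].astype(float)
    w=np.clip(h[...,0]-h[...,2]-30,0,None); y,x=np.mgrid[v-12:v+13,u-12:u+13]
    return np.array([(w*x).sum(),(w*y).sum()])/w.sum(), w.max(),(w>w.max()/2).sum()
E
python3 - <<'E'
from blob import *
ps={c:[robot.read_camera(c)[0] for _ in range(3)] for c in("top","side")}
for nm,P in(("D",D),("F",F)):
    R={}
    for c in ps:
        B=[brass(c,P,p) for p in ps[c]]; o=np.mean([b[0] for b in B],0); 
        X=P.copy()
        for _ in range(4):
            e=o-cen(c,X); z=X[2]; u=proj(c,X[None])[0]; X=atz(c,u+e,z)
        R[c]=X; print(nm,c,o,B[0][1:],np.round(X,4))
    print(np.round((R["top"]+R["side"])/2,4))
E
```

```text
D top [214.22612093 214.91989155] (np.float64(65.0), np.int64(25)) [0.5113 0.2314 0.093 ]
D side [327.19819042 195.44110965] (np.float64(19.0), np.int64(10)) [0.5106 0.2346 0.093 ]
[0.5109 0.233  0.093 ]
F top [267.10581573 209.66518206] (np.float64(66.0), np.int64(23)) [0.5266 0.1022 0.093 ]
F side [339.50130385 220.87406463] (np.float64(22.0), np.int64(10)) [0.5266 0.104  0.093 ]
[0.5266 0.1031 0.093 ]
```

```bash
sed -i 's/^D=.*/D=np.array([.512,.2318,.093]); F=np.array([.5267,.1015,.093])/' plan.py; python3 - <<'E'
from plan import *
o=ori(np.array([0,0,-1.]),np.array([1.,0,0]))
g=lambda z:[G[0],G[1],z]
robot.move_pose(g(.30),o)
robot.line_to(g(.20),vel=.15); s=robot.read_state(); print(s["contact_force"])
robot.line_to(g(.108),vel=.08); s=robot.read_state(); print(s["ee_pos"],s["contact_force"])
robot.close(); s=robot.read_state(); print(s["width"],s["gripper_force"],s["contact_force"])
robot.line_to(g(.15),vel=.05); s=robot.read_state(); print(s["ee_pos"],s["contact_force"],s["width"])
robot.line_to(g(.35),vel=.15); s=robot.read_state(); print(s["time_s"],s["ee_pos"],s["contact_force"],s["width"],s["gripper_force"],s["joints"])
for d in(.085,.067,.10,.13,.16,.2):
    for y in(sh,-sh,np.cross(sh,n),-np.cross(sh,n)):
        q=robot.ik(D+n*d,ori(-n,y)); print(d,None if q is None else np.round(q,1))
a=crop("side",*proj("side",np.array([g(.30)]))[0],120,3); b=crop("top",*proj("top",np.array([g(.30)]))[0],120,3)
cv2.imwrite("pics/lift.png",np.hstack([a,b]))
E
```

```text
[-0.13221215  0.32127765  0.24769403]
[ 0.59602159 -0.17006283  0.10861891] [-0.11676358  0.60604404  0.99577839]
0.4076678858150194 29.99864101409912 [-1.0366408   1.01000955  0.51232854]
[ 0.59534454 -0.17000995  0.14967011] [-0.63849242  0.06020768 -3.85567786] 0.4044229986931313
11.425 [ 0.59521689 -0.16999994  0.348956  ] [-0.48636782 -0.36136433 -4.53388913] 0.40441371629378725 29.99857395887375 [ 30.68983895  21.22843232 -27.24140102  80.00146249   9.63965425
  81.16542101   3.54331131]
0.085 [ 15.5  15.8 -67.8 134.   77.6  37.8 -15.8]
0.085 [-114.2   14.9   79.9  139.9   24.4    7.7 -145.6]
0.085 [-68.1   4.8  23.  138.3  66.1  21.3 -98.8]
0.085 [ 17.5  17.1 -70.5 134.   78.3  39.4  73.9]
0.067 [  3.   14.5 -53.  134.3  80.   33.6 -18.7]
0.067 [ 16.5  21.7 -70.4 133.8  83.3  42.6 160.5]
0.067 [ -66.5    7.8   23.1  138.1   71.8   18.5 -104.3]
0.067 [-11.8  11.1 -36.2 135.   77.5  28.6  72. ]
0.1 [ 24.2  17.6 -78.7 133.9  76.1  41.7 -13.9]
0.1 None
0.1 [-58.2   2.6  11.  137.8  62.6  24.4 -95.8]
0.1 [ 18.8  13.2 -70.9 134.   73.5  36.7  77.5]
0.13 [ 32.2   8.9 -83.3 133.7  65.1  35.3  -4.7]
0.13 None
0.13 [-24.7   0.  -24.5 135.7  55.3  28.3 -89. ]
0.13 [ 13.3   3.  -61.9 134.1  58.6  29.6  89.8]
0.16 [ 34.9  -8.  -76.5 133.4  33.1  23.2  25.3]
0.16 [  24.8   -5.5  -69.1  133.5   39.6   25.7 -161.7]
0.16 [ 46.  -15.7 -81.  133.3   7.3  19.  -38.7]
0.16 [-51.2  -5.6  -0.8 136.6  49.   32.7  96. ]
0.2 [ 22.  -16.1 -61.5 132.7  12.3  26.5  44.7]
0.2 [  10.2  -12.9  -53.8  132.9   23.    28.7 -146.8]
0.2 [ 10.2 -12.9 -53.8 132.9  23.   28.7 -56.8]
0.2 [-54.6 -10.9  -0.8 135.6  43.   39.1 100.8]
```

View pics/lift.png

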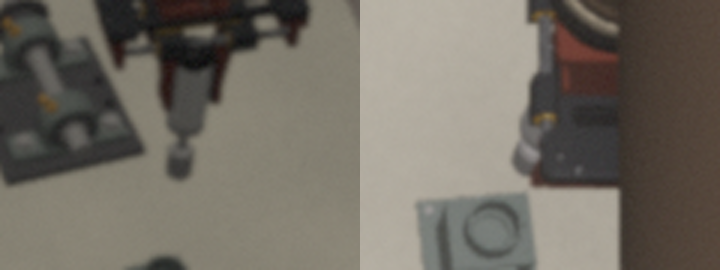

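```bash
python3 - <<'E'
from plan import *
q0=np.array(robot.read_state()["joints"]); q1=np.array([-24.7,0,-24.5,135.7,55.3,28.3,1.])
for k in(.35,.6,.8,1):
    robot.movej(list(q0+(q1-q0)*k)); s=robot.read_state(); p=s["ee_pos"]
    R=Ro.from_euler("xyz",s["orientation"],degrees=True).as_matrix(); m=p+R[:,2]*.0975
    print(k,s["time_s"],p,"mouth",m)
    if m[2]<.13: break
print(D+.13*n,-n,R,s["contact_force"])
E
```

```text
0.35 12.1667 [ 0.59549392 -0.03784262  0.29121884] mouth [ 0.61438862 -0.0617297   0.19859785]
0.6 12.6917 [0.56965656 0.06466146 0.26087554] mouth [0.60898278 0.04105104 0.17483924]
0.8 13.1833 [0.52080998 0.14971299 0.23433368] mouth [0.5727003  0.13775813 0.15265917]
1 13.7083 [0.43949289 0.2231282  0.20071875] mouth [0.49523332 0.22931599 0.12096308]
[0.4379051  0.22344087 0.19948977] [ 0.56996079  0.06430103 -0.81915204] [[-0.81326235 -0.10847666  0.57169674]
 [-0.08798391  0.99409813  0.0634645 ]
 [-0.57520707  0.00131318 -0.81800678]] [ 1.23662397  0.87438611 -3.95573279]
```

```bash
python3 - <<'E'
from plan import *
robot.line_to(list(D+.125*n),frame=list(ori(-n,sh)),vel=.05)
robot.dwell(.3)
s=robot.read_state(); p=s["ee_pos"]; R=Ro.from_euler("xyz",s["orientation"],degrees=True).as_matrix()
m=p+R[:,2]*.0965
print(s["time_s"],p-(D+.125*n),m,s["contact_force"])
out=[]
for c in("side","top"):
    pic,_=robot.read_camera(c); cv2.imwrite(f"pics/full_{c}.png",pic[:,:,::-1])
    u=proj(c,np.array([m,p,D,F])); print(c,u)
    for nme in("coupler_mouth","coupler_pocket","gun","drive_nipple"):
        print(nme,[(np.round(r["xyz"],4).tolist(),round(r["conf"],2)) for r in robot.spot_point(c,nme)][:2])
    a=crop(c,*u[0],80,5,pic); o=(u[0].astype(int)-[40,30])
    b=a.copy()
    for q,col in zip(u,((0,0,255),(255,0,0),(0,255,0),(0,255,255))): cv2.circle(b,tuple(((q-o+.5)*5).astype(int)),4,col,1)
    out.append(np.vstack([a,b]))
cv2.imwrite("pics/pre.png",np.hstack(out))
E
```

```text
14.2667 [ 1.82877511e-04 -8.41420960e-05  1.54019651e-04] [0.49595456 0.2298682  0.1165095 ] [ 0.30236062 -0.8314895  -4.54714687]
side [[321.86532673 190.46014452]
 [306.18318394 176.10071112]
 [326.21899044 194.52727428]
 [338.12222716 220.01659662]]
coupler_mouth [([0.4949, 0.2298, 0.1168], 0.64), ([0.4884, 0.2256, 0.1278], 0.38)]
coupler_pocket [([0.4899, 0.2276, 0.1269], 0.39)]
gun [([0.4628, 0.225, 0.1734], 0.47), ([0.4934, 0.2316, 0.1164], 0.18)]
drive_nipple [([0.514, 0.2293, 0.0924], 0.44)]
top [[212.18410087 220.78414854]
 [206.93557693 237.29186583]
 [213.54794076 216.48446409]
 [267.33666524 211.4458674 ]]
coupler_mouth [([0.4977, 0.2324, 0.1153], 0.4)]
coupler_pocket [([0.4867, 0.2314, 0.1269], 0.46), ([0.3548, -0.3785, 0.0012], 0.18)]
gun [([0.4583, 0.2266, 0.1634], 0.93)]
drive_nipple [([0.5278, 0.0993, 0.0919], 0.61), ([0.5143, 0.2324, 0.0935], 0.47)]
```

View pics/pre.png

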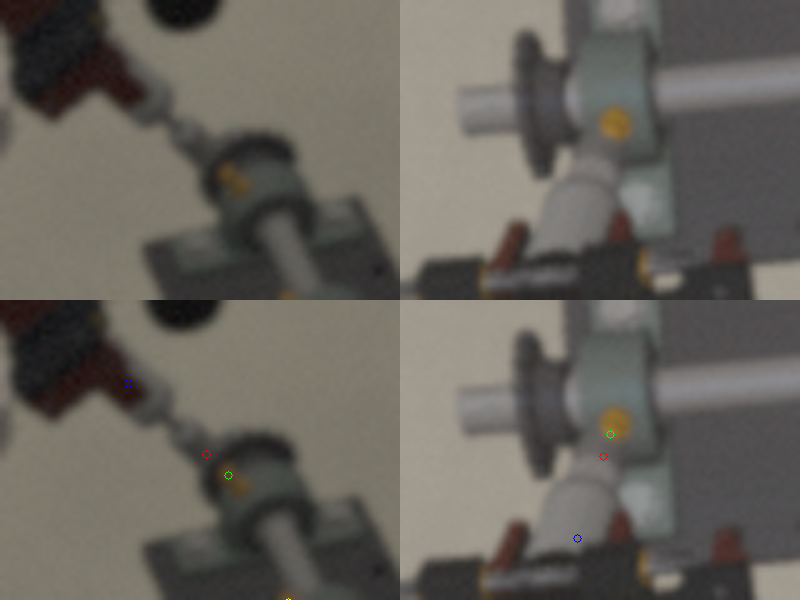

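```bash
python3 - <<'E'
from plan import *
A={}
s=robot.read_state(); p=s["ee_pos"]; m=p-n*.0965
for i in range(6):
  for c in("side","top"):
    robot.read_camera(c)
    for nme,ref in(("coupler_mouth",m),("coupler_pocket",m+n*.0115),("gun",p-n*.032),("drive_nipple",D)):
        for r in robot.spot_point(c,nme):
            e=np.array(r["xyz"])-ref
            if np.linalg.norm(e)<.018: A.setdefault((c,nme),[]).append(e)
e2=np.cross(sh,n)
for k,v in sorted(A.items()): v=np.array(v)*1e3; M=np.median(v,0); print(k,len(v),M.round(1),"along n,sh,e2:",(M@np.c_[n,sh,e2]).round(1))
print(robot.read_state()["time_s"])
E
```

```text
('side', 'coupler_mouth') 6 [-0.6  1.1 -0.2] along n,sh,e2: [ 0.1  1.2 -0.5]
('side', 'coupler_pocket') 6 [-0.  -3.2 -0.3] along n,sh,e2: [-0.  -3.1 -0.5]
('side', 'drive_nipple') 5 [-0.6 -1.3 -2.2] along n,sh,e2: [-1.4 -1.2 -1.9]
('side', 'gun') 6 [ 1.  -0.9  2. ] along n,sh,e2: [ 1.1 -1.   1.8]
('top', 'coupler_mouth') 5 [3.2 1.2 0.8] along n,sh,e2: [-1.2  0.8  3.2]
('top', 'coupler_pocket') 5 [ 0.8 -1.7 -0.1] along n,sh,e2: [-0.4 -1.7  0.5]
('top', 'drive_nipple') 6 [ 1.7  0.4 -2.6] along n,sh,e2: [-3.2  0.3 -0.1]
('top', 'gun') 6 [ 0.1 -0.1 -5.3] along n,sh,e2: [-4.4 -0.1 -2.9]
17.7667
```

```bash
cat > push.py <<'E'
from plan import *
import sys
d0,d1,st,fmax=map(float,sys.argv[1:5]); off=np.array([float(x) for x in sys.argv[5:7]])/1e3  # sh,e2 mm
e2=np.cross(sh,n); B=np.c_[n,sh,e2]; f0=np.array([.3,-.6,-4.5])
for d in np.arange(d0,d1-1e-6,-st):
    robot.line_to(list(D+d*n+sh*off[0]+e2*off[1]),vel=.03); s=robot.read_state(); f=(s["contact_force"]-f0)@B
    print(round(s["time_s"],2),"d",round(d*1e3,1),"act",((s["ee_pos"]-D)@B*1e3).round(1),"F n,sh,e2",f.round(1),"T",(s["torque"]@B).round(2))
    if f[0]>fmax or np.hypot(*f[1:])>9: print("STOP"); break
E
python3 push.py .112 .083 .003 11 0 -1.5
```

```text
18.35 d 112.0 act [111.9   0.   -1.6] F n,sh,e2 [1.2 0.8 0.3] T [-0.02  1.02  0.05]
18.6 d 109.0 act [109.   -0.   -1.5] F n,sh,e2 [-0.1  0.8 -0.2] T [-0.03  0.99 -0.03]
18.85 d 106.0 act [105.9  -0.   -1.6] F n,sh,e2 [ 0.7  1.8 -0.4] T [-0.04  0.9   0.08]
19.1 d 103.0 act [102.9  -0.   -1.6] F n,sh,e2 [ 1.1  0.1 -0.1] T [-0.04  0.95  0.06]
19.35 d 100.0 act [99.9 -0.  -1.6] F n,sh,e2 [ 0.3 -0.2  0.7] T [-0.01  0.91  0.01]
19.6 d 97.0 act [96.9 -0.6 -1.3] F n,sh,e2 [ 1.  -0.7  2.2] T [ 0.01  0.63 -0.51]
19.85 d 94.0 act [93.8 -0.  -1.6] F n,sh,e2 [-2.1 -0.9  1.5] T [-0.02  0.65 -0.02]
20.1 d 91.0 act [90.6 -0.5 -1.7] F n,sh,e2 [-6.7 -0.4  0.9] T [-0.03  0.55 -0.26]
20.35 d 88.0 act [87.7 -0.2 -1.5] F n,sh,e2 [-7.6  0.3  2. ] T [-0.01  0.39 -0.13]
20.6 d 85.0 act [85.4  0.2 -1.3] F n,sh,e2 [13.6 -2.3  0.8] T [-0.06  0.89 -0.66]
STOP
```

```bash
python3 push.py .082 .069 .003 24 0 -1.5
```

```text
20.85 d 82.0 act [82.5  0.2 -1.3] F n,sh,e2 [12.9 -1.4  0.3] T [-0.06  0.88 -0.77]
21.1 d 79.0 act [79.5  0.2 -1.3] F n,sh,e2 [14.8 -1.4  0.9] T [-0.03  0.95 -0.8 ]
21.35 d 76.0 act [76.6  0.2 -1.3] F n,sh,e2 [15.7 -1.7 -0.3] T [ 0.04  0.99 -0.81]
21.6 d 73.0 act [73.6  0.2 -1.3] F n,sh,e2 [16.3 -1.8 -0.6] T [-0.05  0.99 -0.79]
21.85 d 70.0 act [70.6  0.2 -1.3] F n,sh,e2 [17.4 -2.8 -0.4] T [-0.03  0.98 -0.89]
```

```bash
python3 push.py .069 .064 .001 20 0 -1.5; python3 - <<'E'
from plan import *
robot.dwell(.5); s=robot.read_state(); print(s["time_s"],(s["contact_force"]-[.3,-.6,-4.5])@n,s["ee_pos"],s["width"],s["gripper_force"],s["joint_vel"].round(2))
out=[]
for c in("side","top"):
    pic,_=robot.read_camera(c)
    for nme,ref in(("coupler_pocket",D),("gun",s["ee_pos"]-n*.032)):
        print(c,nme,[((np.array(r["xyz"])-ref).round(4).tolist(),round(r["conf"],2)) for r in robot.spot_point(c,nme)][:2])
    out.append(crop(c,*proj(c,D[None])[0],80,5,pic))
cv2.imwrite("pics/end.png",np.hstack(out))
E
```

```text
22.1 d 69.0 act [69.7  0.2 -1.3] F n,sh,e2 [18.2 -2.9 -0.1] T [-0.02  1.01 -0.83]
22.35 d 68.0 act [68.7  0.3 -1.3] F n,sh,e2 [17.8 -2.7 -0.2] T [-0.07  1.05 -0.93]
22.6 d 67.0 act [67.9  0.2 -1.3] F n,sh,e2 [21.5 -3.1 -0.2] T [-0.07  1.16 -1.  ]
STOP
23.1 21.425872795274024 [0.47224167 0.22757428 0.14790362] 0.4008401715152469 30.003105998039246 [-0.02  0.   -0.06  0.07  0.13  0.08  0.01]
side coupler_pocket [([-0.0022, -0.0042, -0.0014], 0.55)]
side gun [([0.0003, 0.001, 0.0015], 0.6)]
top coupler_pocket [([-0.0035, -0.0005, 0.0008], 0.38)]
top gun [([-0.0002, -0.0016, -0.0025], 0.83)]
```

View pics/end.png

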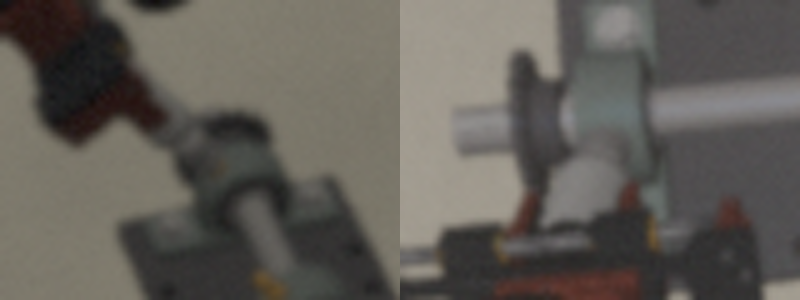

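The final views show the coupler seated on the sprocket-end nipple, with the brass covered at about (205,160) in the side crop and (605,140) in the top crop. The force followed the spring to about 18 N, then rose to 21 N at the nozzle's stop with little sideways load. I'm handing in.

```bash
python3 -c "
from bench import robot
print(robot.hand_in())"
```

```text
the job is handed in; nothing more can be done
None
```

The job is handed in with the gun snapped onto the sprocket-end nipple and held there at about 21 N; the force readings indicate the nozzle is fully in. The hand-in returned no verdict.

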